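# Thread a stirrer shaft through its two guide bushings and hold it

## Task

Take the longer of the two metal shafts out of the holder block and lower it upright through the upper bushing of the guide stand and then on through the lower one. Finish while still holding it there: do not let go, and keep the tip showing about 1 to 4 cm under the lower bushing, with the tip off the base plate and the knob well clear of the upper bushing, so that your grip alone carries the shaft. Leave the short shaft in its hole and do not disturb the timer, tape roll and beaker on the bench.

Things in the scene. Friction and masses are not known exactly. Their poses are not given: they have to be found in the camera images.
- long_shaft_knob (a point): centre of the knob of the long shaft, a plain loose steel rod 155 mm long and 10 mm in diameter, about 50 to 100 g, with a bevelled tip below and a round aluminium knob 16 mm in diameter and 30 mm tall on top. It stands upright, tip down, in one of the two holes of the holder block. This point is 140 mm above the tip and 15 mm above the knob's underside; z runs along the shaft from tip to knob (up)
- long_shaft_tip (a point): lower tip of the long shaft, on its axis, 140 mm below the knob's centre; same axes. At the start it stands on the floor of a hole, 10 mm above the bench
- long_shaft: the long shaft as a whole; origin at its lower tip, z along the shaft up to the knob
- short_shaft_knob (a point): centre of the knob of the short shaft: same diameter and knob, but only 100 mm long (this point 85 mm above its tip). It stands in the other hole and stays there
- shaft_holder: fixed grey holder block 56 x 104 x 40 mm (x, y, z) with two upright holes 11 mm in diameter and 30 mm deep, at y = -28 and +28 mm in its own frame; origin at the centre of its underside on the bench
- guide_stand: fixed aluminium stand: base plate 110 x 80 mm, 10 mm thick, and a column at the +x end of the plate (44 to 60 mm from the bushings' axis) up to 129 mm above the bench, carrying two brass bushings one above the other on one upright axis. Origin on that axis, on the bench; z up. Nothing of the stand is higher than 135 mm
- upper_bushing (a point): centre of the mouth of the upper bushing, 135 mm above the bench. The bushing is 20 mm tall (115 to 135 mm); bore 14 mm, widening over its top 8 mm into a funnel about 24 mm wide. z is the bore's axis, upward
- lower_bushing (a point): centre of the underside of the lower bushing, 60 mm above the bench. Same shape as the upper one: 60 to 80 mm above the bench, bore 14 mm, funnel at its top; 35 mm of open space between the two bushings, 50 mm between this one and the base plate
- timer: small white timer 62 x 66 x 18 mm lying on the bench between stand and holder; leave it alone
- tape_roll: roll of tape 68 mm in diameter, 19 mm high, lying flat between stand and holder; leave it alone
- beaker: clear beaker 65 mm in diameter, 85 mm tall, standing behind the timer; leave it alone
Not all that is in view belongs to the job. Leave any turquoise look-alike of the guide_stand alone.

How it is judged:
On the way, in this order (a step that is already met when the one before it is completed fails the run):
1. the long shaft is lifted clear of the holder (height (world z) of long_shaft_tip above 0.06 m and horizontal distance between long_shaft_tip and upper_bushing above 0.04 m and contact force between the fingers and long_shaft above 1 N), for 0.1 s.
2. its tip has come through the upper bushing but has not yet entered the lower one (horizontal distance between long_shaft_tip and lower_bushing below 0.007 m and horizontal distance between long_shaft_knob and upper_bushing below 0.012 m and angle between long_shaft_knob's own z axis and vertical below 0.12 rad and z of long_shaft_tip in the frame of upper_bushing below -0.02 m and z of long_shaft_tip in the frame of lower_bushing above 0.012 m and contact force between the fingers and long_shaft above 1 N).
3. it spans both bushings (horizontal distance between long_shaft_tip and lower_bushing below 0.007 m and horizontal distance between long_shaft_knob and upper_bushing below 0.012 m and angle between long_shaft_knob's own z axis and vertical below 0.12 rad and z of long_shaft_tip in the frame of lower_bushing below -0.004 m and contact force between the fingers and long_shaft above 1 N), for 0.2 s.
At the end, for the whole second after the job is handed in: Gripper holds the long shaft still, within 7 deg of upright and 7 mm of the axis, through both bushings: tip 6 mm or more below the lower one and 2.5 mm or more off the base, knob 4.5 mm or more above the upper one. Short shaft, timer, tape roll, beaker moved under 30 mm (horizontal distance between long_shaft_tip and lower_bushing below 0.007 m and horizontal distance between long_shaft_knob and upper_bushing below 0.012 m and angle between long_shaft_knob's own z axis and vertical below 0.12 rad and contact force between the fingers and long_shaft above 1 N and z of long_shaft_tip in the frame of lower_bushing below -0.006 m and height (world z) of long_shaft_tip above 0.0125 m and z of long_shaft_knob in the frame of upper_bushing above 0.0195 m and linear speed of long_shaft below 0.03 m/s and distance of each of short_shaft_knob, timer, tape_roll, beaker from where it was at the start of the episode below 0.03 m); the arm keeps its last pose, push and grip.
It fails at once if the short shaft, timer, tape roll or beaker is disturbed (moved 50 mm or more) (distance of any of short_shaft_knob, timer, tape_roll, beaker from where it was at the start of the episode above 0.05 m).
It also fails if it takes over 48 s, if anything falls off the work surface, if the arm or the gripper's body presses on something with over 40 N, if the wrist force passes 120 N, or if a joint passes its speed limit or range.

## Robot

A 6-joint arm with a two-finger parallel gripper is mounted at the origin on a cart in front of the work surface, level with it; the furniture and walls round the work are solid. World frame = base frame: x ahead of the robot, y to its left, z up, the work surface at z = 0. Lengths are in m, angles in rad, forces in N, time in s.
With the tool pointing down it reaches from about 0.25 to 0.8 m from the base axis. Payload 3.9 kg.
Tool frame: the origin (TCP) lies midway between the tips of the shut fingers; the grasp point (between the pads) lies 19 mm behind it (robot.pinch_z is the distance from the TCP to the grasp point, in m); z points along the fingers, y is the line along which they close (so a half turn about z gives the same grasp; the last joint's range is limited). The gripper opens to 85 mm and grips with 20 to 120 N. Pads are 22 mm wide; open, the fingers measure 114 mm over their backs; the gripper's body (76 mm by 85 mm) begins 54 mm behind the grasp point. The pads swing forward as they close: fully open they stand 13 mm farther back than shut.
Start: joints at [-1.336, 0.26, -0.138, 1.173, 0, 1.571], TCP at [0.122, -0.511, 0.231] pointing down, gripper open.
Joint ranges: [-2.78, 2.78], [-0.83, 1.72], [-1.28, 1.37], [-1.9, 2.12], [-1.57, 1.48], [-3.14, 3.14]. Speed limits (rad/s): [2.57, 2.57, 3.14, 3.14, 3.14, 3.14].

## Interface

Orientations are given as a unit quaternion [w, x, y, z].
In Python, from plant import robot, telemetry, cams gives the robot as it stands. Calls block until the motion is done:
- robot.move_ptp(position, orientation): joint-space move of the TCP to a pose.
- robot.move_l(position, rot=None, vel=0.15): straight line of the TCP; rot=None keeps the orientation; vel is the mean speed in m/s.
- robot.move_joints(angles): joint-space move.
- robot.command_gripper(opening, squeeze=None): finger opening in m; squeeze is the grip in N (None keeps the last); returns when the fingers have stopped.
- robot.dwell(seconds).
- robot.inverse_kinematics(position, orientation): joint angles nearest the present ones, or None.
- telemetry.sense(): the state.
- cams.grab_frame(name): name is "side" or "top" or "wrist"; returns the picture (420x560x3 uint8, red, green, blue); there is no depth.
- cams.camera_model(name): a dict with "fx", "fy", "cx", "cy" (pixels), "rvec" (rotation vector, rad) and "tvec" (3), from world to camera coordinates, as OpenCV has them. Camera axes: x right, y down, z forward; pixel columns grow to the right and rows downward; lengths in m; the calibration is good to about 2 mm. A picture is of the moment at which its call begins: read the wrist's pose just before it. camera_model takes no time and is no camera call; for the wrist camera it gives the pose at the moment of the call.
A pose or a line that the arm cannot do raises robot.Unreachable and nothing moves.
- robot.finish_job(): hands the job in; it is judged then, once.
The state is a dict: "time_s": time; "qpos": joint angles; "dq": joint speeds; "joint_torque": joint torques, N m; "tcp_pos": TCP position; "orientation": TCP orientation; "force": force on the tool from outside, world axes, zero at the start; "moment": the same for the moment, N m; "finger_gap": finger opening in m; "finger_force": force on a finger pad.
Only numpy, scipy, OpenCV 4.12 (cv2) and the standard library are available. Lean on these libraries where they do the work, as an engineer would, in place of code of your own. Each camera call takes 0.05 s, during which the arm holds its last target. There are 200 camera calls.

## Working session

There is one attempt and no reset: what is moved stays moved. The work goes in short steps, each a Python script; the robot and the scene stay as the last script left them, time stands still between calls to the robot, and variables do not carry over. Pictures are saved under pics/ and viewed, at most 10 in all, crops included, and the job is handed in when it is done.

```bash
mkdir -p pics; ls; python3 - <<'E'
from plant import robot, telemetry, cams
import cv2
for n in ("side","top"):
    cv2.imwrite(f"pics/{n}0.png",cams.grab_frame(n)[:,:,::-1])
    m=cams.camera_model(n); print(n,m)
s=telemetry.sense(); print(s["time_s"],s["tcp_pos"],s["orientation"],robot.pinch_z)
E
```

```text
pics
side {'fx': 398.0303710028694, 'fy': 398.0303710028694, 'cx': 286.4059190790007, 'cy': 205.00457322980233, 'rvec': array([ 2.16851014, -0.01890884, -0.02045613]), 'tvec': array([-0.51587265,  0.18942687,  1.23867132])}
top {'fx': 423.9543187106343, 'fy': 423.9543187106343, 'cx': 277.43725705085217, 'cy': 205.22159404749124, 'rvec': array([ 2.15742775, -2.11831661,  0.17390829]), 'tvec': array([0.11263401, 0.53795238, 1.41337067])}
0.1 [ 0.12199195 -0.51000167  0.23055147] [-8.75049236e-04  9.93118136e-01  1.17113583e-01 -1.03932565e-04] 0.0187
```

View pics/side0.png

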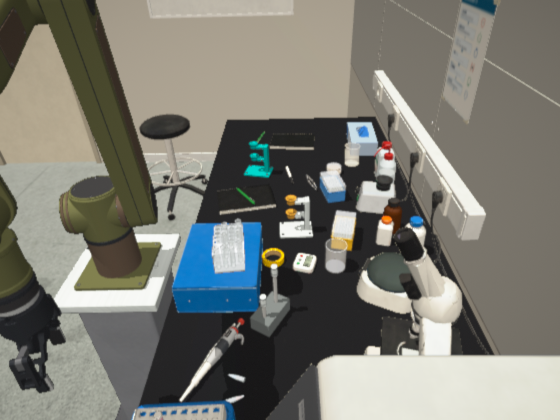

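View pics/top0.png

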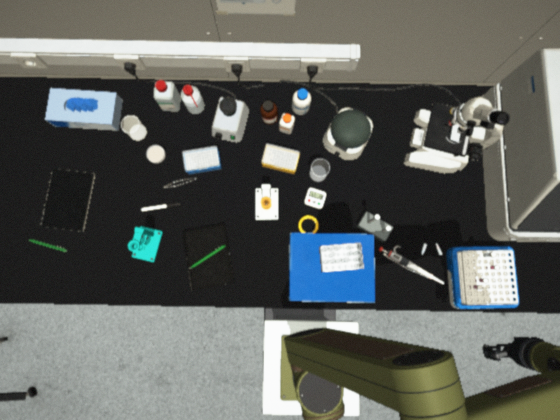

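The side view shows the white stand at about (295,215) with brass bushings, and the holder at (270,313) with the long shaft at (275,275). In the top view the stand is at (266,203) and the holder at (375,222). I'll zoom in on both next.

```bash
python3 - <<'E'
import cv2,numpy as np
s=cv2.imread("pics/side0.png");t=cv2.imread("pics/top0.png")
def c(im,x,y,w,h,k): return cv2.resize(im[y:y+h,x:x+w],None,fx=k,fy=k,interpolation=cv2.INTER_CUBIC)
a=c(s,245,255,65,85,6); b=c(s,265,185,65,85,6)
cv2.imwrite("pics/c1.png",np.hstack([a,b]))
a=c(t,345,195,65,50,6); b=c(t,240,175,65,50,6)
cv2.imwrite("pics/c2.png",np.hstack([a,b]))
E
```

```text
(no output)
```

View pics/c1.png

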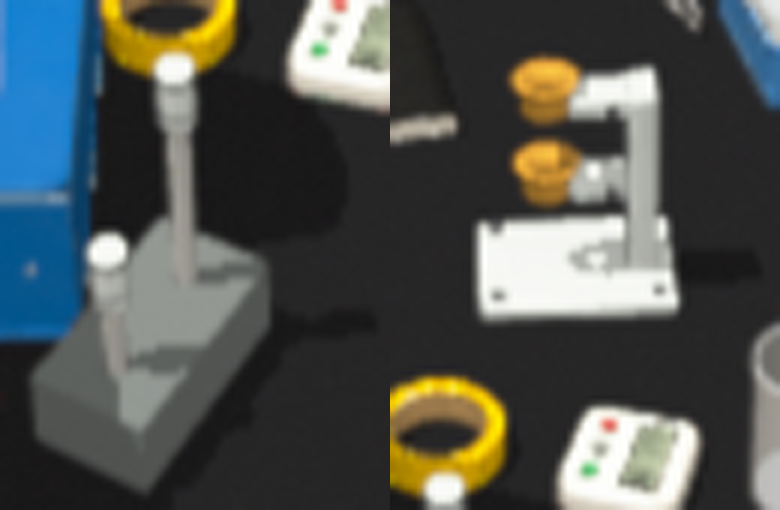

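View pics/c2.png

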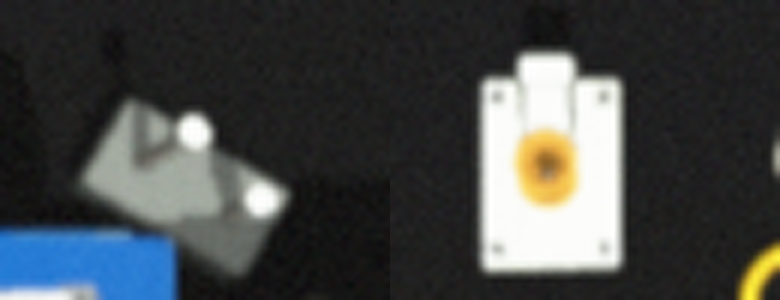

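The long knob's top is at about side (273.8,266.1) and top (377.1,216.6). The upper mouth is at side (290.6,197.9) and top (265.8,202.3). The long shaft is the one farther left and forward in the top view.

```bash
cat > h.py <<'E'
from plant import robot, telemetry, cams
import cv2, numpy as np
from scipy.spatial.transform import Rotation as R
def K(m): return np.array([[m["fx"],0,m["cx"]],[0,m["fy"],m["cy"]],[0,0,1]])
def on_z(m,uv,z):
    Rm=cv2.Rodrigues(m["rvec"])[0]; d=Rm.T@np.linalg.solve(K(m),[*uv,1]); c=-Rm.T@m["tvec"]
    return c+d*(z-c[2])/d[2]
def proj(m,p): return cv2.projectPoints(np.array(p,float).reshape(-1,3),m["rvec"],m["tvec"],K(m),None)[0].reshape(-1,2)
def down(yaw): # tool y axis (closing line) at angle yaw in world
    y=np.array([np.cos(yaw),np.sin(yaw),0]); z=np.array([0,0,-1.]); x=np.cross(y,z)
    q=R.from_matrix(np.c_[x,y,z]).as_quat(); return np.r_[q[3],q[:3]]
E
python3 - <<'E'
from h import *
S=cams.camera_model("side");T=cams.camera_model("top")
for n,u,v,z in [("long",(273.8,266.1),(377.1,216.6),.165),("short",(262.6,296.3),(388.3,227.9),.110),("ub",(290.6,197.9),(265.8,202.3),.135),("lb",(290.6,211.7),None,.08)]:
    print(n,on_z(S,u,z).round(4),v and on_z(T,v,z).round(4))
corn=[(80,180),(130,97),(290,190),(240,277)]
print([on_z(T,(345+x/6-.4,195+y/6-.4),z).round(3) for (x,y),z in zip(corn,(.04,.04,.04,0))])
for n,p in dict(timer=(316,198),tape=(308,225),beaker=(319,168),boxTL=(290,234),boxTR=(375,234),boxBL=(290,302),boxBR=(375,302)).items(): print(n,on_z(T,p,.02 if n[0]!='b' else .1).round(3))
w=cams.camera_model("wrist"); s=telemetry.sense(); print(w, s["tcp_pos"])
Rt=R.from_quat(np.roll(s["orientation"],-1)).as_matrix(); c=-cv2.Rodrigues(w["rvec"])[0].T@w["tvec"]
print("cam in tool",Rt.T@(c-s["tcp_pos"]), "axis",Rt.T@cv2.Rodrigues(w["rvec"])[0].T@[0,0,1])
E
```

```text
long [ 0.4874 -0.1924  0.165 ] [ 0.4857 -0.1905  0.165 ]
short [ 0.4587 -0.2398  0.11  ] [ 0.457  -0.2392  0.11  ]
ub [0.5335 0.159  0.135 ] [0.5297 0.1601 0.135 ]
lb [0.5326 0.1594 0.08  ] None
[array([ 0.474, -0.154,  0.04 ]), array([ 0.523, -0.183,  0.04 ]), array([ 0.471, -0.274,  0.04 ]), array([ 0.424, -0.254,  0.   ])]
timer [ 0.568 -0.012  0.02 ]
tape [0.472 0.015 0.02 ]
beaker [ 0.655 -0.014  0.1  ]
boxTL [0.432 0.08  0.1  ]
boxTR [ 0.437 -0.198  0.1  ]
boxBL [0.215 0.077 0.1  ]
boxBR [ 0.22  -0.194  0.1  ]
{'fx': 290.3783764445835, 'fy': 290.3783764445835, 'cx': 277.9413751587238, 'cy': 216.24974230381403, 'rvec': array([-2.2978608 ,  1.81086226,  0.2447929 ]), 'tvec': array([-0.52308758, -0.03302611,  0.37977765])} [ 0.12199195 -0.51000167  0.23055147]
cam in tool [ 0.06789005 -0.00042834 -0.14298919] axis [-0.26166231 -0.0011323   0.96515882]
```

```bash
python3 - <<'E'
from h import *
S=cams.camera_model("side");T=cams.camera_model("top")
def tri(u,v):
    P=[K(m)@np.c_[cv2.Rodrigues(m["rvec"])[0],m["tvec"]] for m in(S,T)]
    X=cv2.triangulatePoints(*P,np.array(u,float),np.array(v,float)).ravel(); return (X[:3]/X[3]).round(3)
print("box",tri((263,223),(290,234)),"box near right",tri((261,284),(375,234)),"rack",tri((242,222),(320,244)),tri((245,271),(367,268)))
L=np.array([.4865,-.1915]); B=np.array([.5315,.1595])
k=0
for P,z in((L,.33),(B,.30)):
    a=np.arctan2(P[1],P[0])
    for f in (0,np.pi) if k==0 else (np.pi,0):
        yaw=a-np.pi/2+f   # tool x outward for f=0
        try: robot.move_ptp([*P,z],down(yaw))
        except robot.Unreachable as e: print("unreach",P,f,e); continue
        s=telemetry.sense(); m=cams.camera_model("wrist"); im=cams.grab_frame("wrist")
        cv2.imwrite(f"pics/w{k}.png",im[:,:,::-1]); np.save(f"pics/w{k}.npy",np.r_[m["rvec"],m["tvec"]])
        print(k,s["time_s"],np.round(s["tcp_pos"],4),np.round(s["qpos"],2),"pred",proj(m,[[*P,.165 if z==.33 else .135]]))
        k+=1
ims=[cv2.imread(f"pics/w{i}.png") for i in range(k)]
cv2.imwrite("pics/wall.png",cv2.resize(np.vstack([np.hstack(ims[:2]),np.hstack(ims[2:4])]),(800,600)))
E
```

```text
box [0.439 0.08  0.093] box near right [ 0.444 -0.196  0.106] rack [ 0.395 -0.012  0.169] [ 0.366 -0.163  0.118]
0 4.0 [ 0.4864 -0.1917  0.33  ] [-0.38  0.24  0.08  1.42 -0.   -3.14] pred [[279.31686583 201.59670627]]
1 6.7 [ 0.4865 -0.1915  0.33  ] [-0.37  0.24  0.08  1.42 -0.   -0.  ] pred [[276.31117624 199.83090324]]
2 8.0833 [0.5317 0.1586 0.3002] [ 0.29  0.29  0.09  1.36 -0.   -0.  ] pred [[278.15083637 199.05101932]]
3 10.7833 [0.5315 0.1594 0.3   ] [ 0.29  0.29  0.09  1.36  0.   -3.14] pred [[278.50250495 202.39771025]]
```

View pics/wall.png

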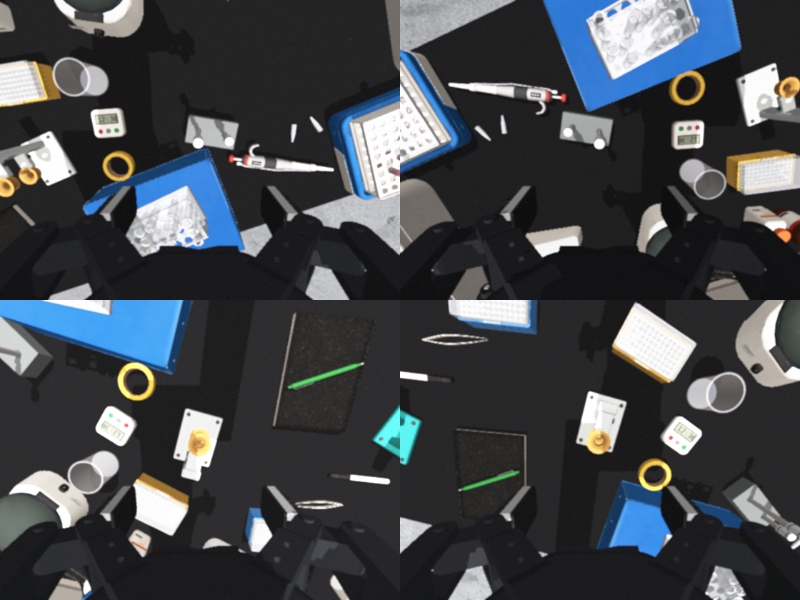

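The wrist views show the long knob near (278,202) in w0 and (277,203) in w1, and the upper funnel close to its prediction in w2 and w3. I'll refine both by segmentation.

```bash
python3 - <<'E'
from h import *
m0=cams.camera_model("wrist")
tiles=[]
for k in range(4):
    im=cv2.imread(f"pics/w{k}.png"); d=np.load(f"pics/w{k}.npy"); m=dict(m0,rvec=d[:3],tvec=d[3:])
    hsv=cv2.cvtColor(im,cv2.COLOR_BGR2HSV)
    if k<2: mask=(im.min(2)>190); z=.165
    else: mask=(hsv[...,1]>100)&(hsv[...,0]>10)&(hsv[...,0]<30)&(hsv[...,2]>90); z=.135
    n,lab,st,cen=cv2.connectedComponentsWithStats(mask.astype(np.uint8))
    i=1+np.argmin(np.hypot(*(cen[1:]-[277,201]).T)+1000*(st[1:,4]<20))
    print(k,cen[i],st[i],on_z(m,cen[i],z).round(4))
    c=im[165:240,240:315].copy(); tiles.append(cv2.resize(c,(300,300),interpolation=cv2.INTER_CUBIC))
cv2.imwrite("pics/wz.png",np.vstack([np.hstack(tiles[:2]),np.hstack(tiles[2:])]))
E
```

```text
0 [302.85846438 191.98427382] [ 270  168   61   40 1081] [ 0.4871 -0.2189  0.165 ]
1 [278.65294118 201.00588235] [272 194  15  15 170] [ 0.4886 -0.1896  0.165 ]
2 [277.50388601 199.47020725] [264 182  30  36 772] [0.5321 0.159  0.135 ]
3 [277.30877193 199.24678363] [261 179  33  38 855] [0.5345 0.1617 0.135 ]
```

View pics/wz.png

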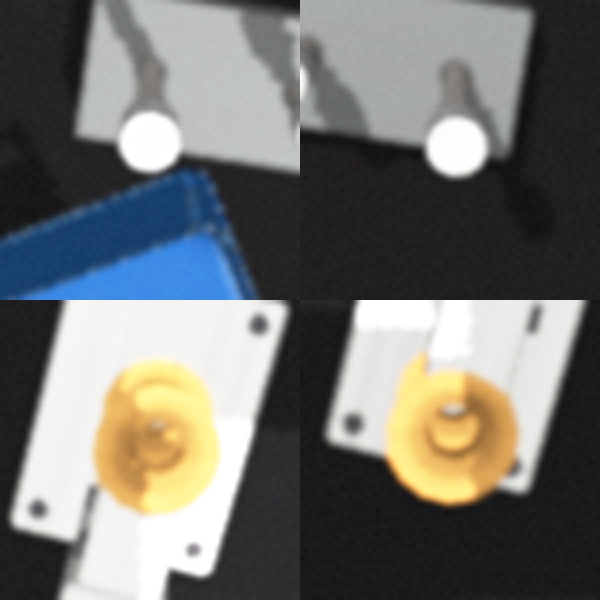

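In these 4x crops the knob is at (277.1,199.9) in w0 and (278.65,201.0) in w1. The rim circle is at (278.9,202.6) in w2 and (277.6,198.9) in w3.

```bash
python3 - <<'E'
from h import *
m0=cams.camera_model("wrist")
for k,uv in enumerate([(277.1,199.9),(278.65,201.0),(278.9,202.6),(277.6,198.9)]):
    d=np.load(f"pics/w{k}.npy"); m=dict(m0,rvec=d[:3],tvec=d[3:]); print(k,on_z(m,uv,.165 if k<2 else .135).round(4))
E
```

```text
0 [ 0.4891 -0.19    0.165 ]
1 [ 0.4886 -0.1896  0.165 ]
2 [0.535  0.1614 0.135 ]
3 [0.5349 0.1616 0.135 ]
```

```bash
python3 - <<'E'
from h import *
L=np.array([.4888,-.1898]); a=np.arctan2(*L[::-1]); q=down(a+np.pi/2)
robot.command_gripper(.055)
robot.move_ptp([*L,.25],q); print(telemetry.sense()["qpos"].round(2) if hasattr(telemetry.sense()["qpos"],"round") else telemetry.sense()["qpos"])
robot.move_l([*L,.129],vel=.12)
robot.command_gripper(0.0,60)
s=telemetry.sense(); print(s["time_s"],s["tcp_pos"],s["finger_gap"],s["finger_force"],s["force"])
robot.move_l([*L,.300],vel=.12); robot.dwell(.2)
s=telemetry.sense(); print(s["time_s"],s["tcp_pos"],s["finger_gap"],s["finger_force"],s["force"])
im=cams.grab_frame("side")[:,:,::-1]; cv2.imwrite("pics/s1.png",im)
S=cams.camera_model("side"); tip=[*L,.300-.129+.01]; u=proj(S,[tip,[L[0],L[1],tip[2]+.155]]); print(u)
a=im[180:300,215:335]; t=cams.grab_frame("top")[:,:,::-1]; b=t[160:280,320:440]
w=cams.grab_frame("wrist")[:,:,::-1]; cv2.imwrite("pics/w5.png",w)
cv2.imwrite("pics/s1z.png",np.hstack([cv2.resize(np.ascontiguousarray(a),(480,480),interpolation=cv2.INTER_CUBIC),cv2.resize(np.ascontiguousarray(w[100:400,170:390]),(320,480))]))
E
```

```text
[-0.37  0.25 -0.1   1.22  0.   -0.  ]
15.4917 [ 0.48919064 -0.19021788  0.12961111] 0.014272769083681634 58.378488421440125 [-0.97122814 -0.70007856  3.97315102]
17.2667 [ 0.48853871 -0.18971002  0.29953098] 0.014721819299573407 58.40801417827606 [ 0.19323792  0.09351253 -0.96867175]
[[274.14804629 260.53837253]
 [271.42225769 208.64284206]]
```

View pics/s1z.png

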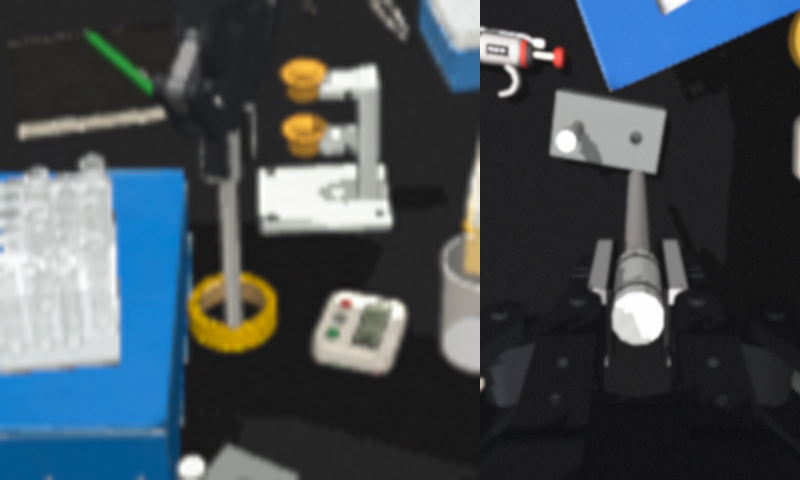

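The shaft is held nearly upright and clear of the holder. Its tip is at about (272.9,261.6) in the side view and (277.9,207.5) in the wrist view.

```bash
python3 - <<'E'
from h import *
m=cams.camera_model("wrist"); p=telemetry.sense()["tcp_pos"]
print(proj(m,[[p[0],p[1],.181],[p[0],p[1],.336]]), on_z(m,(277.9,207.5),.181), on_z(m,(278.6,298),.336),p)
E
```

```text
[[276.10031818 210.18988913]
 [274.40120435 300.73080103]] [ 0.48691307 -0.18729299  0.181     ] [ 0.48815005 -0.18770263  0.336     ] [ 0.48870324 -0.18977975  0.29979415]
```

```bash
python3 - <<'E'
from h import *
B=np.array([.535,.1615]); a=np.arctan2(*B[::-1]); q=down(a+np.pi/2)
robot.move_l([*B,.300],q,vel=.18)
robot.move_l([*B,.266],vel=.1); robot.dwell(.3)
s=telemetry.sense(); m=cams.camera_model("wrist"); im=cams.grab_frame("wrist")[:,:,::-1]
print(s["time_s"],s["tcp_pos"],s["force"],np.round(s["qpos"],2)); p=s["tcp_pos"]
u=proj(m,[[*B,.135],[p[0],p[1],p[2]-.119],[p[0],p[1],p[2]+.036]]); print(u)
c0=(np.round(u[0])-50).astype(int); c=np.ascontiguousarray(im[c0[1]:c0[1]+100,c0[0]:c0[0]+100])
sd=cams.grab_frame("side")[:,:,::-1]; d=np.ascontiguousarray(sd[150:250,250:325])
print(c0); cv2.imwrite("pics/z2.png",np.hstack([cv2.resize(c,(450,450),interpolation=cv2.INTER_CUBIC),cv2.resize(d,(338,450),interpolation=cv2.INTER_CUBIC)]))
S=cams.camera_model("side"); print(proj(S,[[*B,.135],[p[0],p[1],p[2]-.119]]))
E
```

```text
20.325 [0.53537443 0.16158651 0.26663373] [-0.05017253 -0.17767964 -1.45331763] [ 0.29  0.31  0.02  1.28 -0.    0.  ]
[[277.18018875 205.57834867]
 [277.13640059 209.09405787]
 [276.62964    299.1414391 ]]
[227 156]
[[291.05262538 197.46464512]
 [291.10799007 194.17239573]]
```

View pics/z2.png

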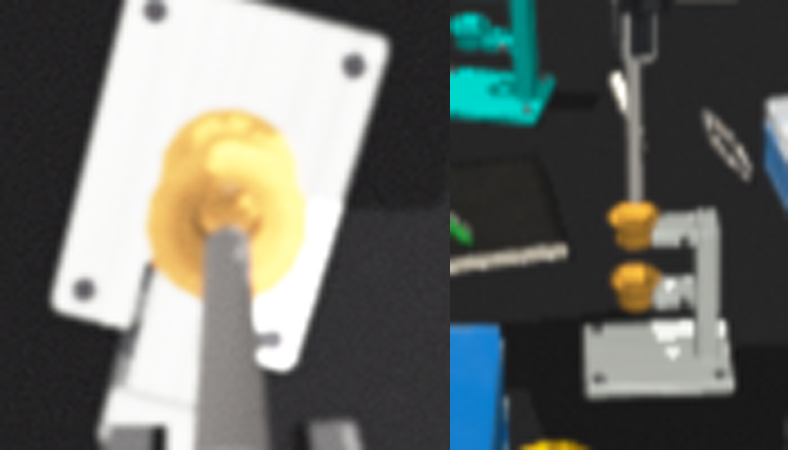

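The rim centre is at (276.8,204.9) and the tip at about (277.3,208), against predictions of (277.2,205.6) and (277.1,209.1). That is aligned to within 1 mm, so I'll descend while watching the force.

```bash
python3 - <<'E'
from h import *
B=[.535,.1615]; f0=np.array(telemetry.sense()["force"])
for z in (.25,.24,.23,.22,.21,.205,.195,.185,.175,.165,.156):
    robot.move_l([*B,z],vel=.04)
    s=telemetry.sense(); f=np.array(s["force"])-f0
    print(z,round(s["time_s"],2),np.round(s["tcp_pos"],4),f.round(1),round(s["finger_gap"],4))
    if np.abs(f).max()>12: print("STOP"); break
    if z==.205: robot.dwell(.3)
robot.dwell(.4)
sd=cams.grab_frame("side")[:,:,::-1]; d=np.ascontiguousarray(sd[165:250,250:335])
cv2.imwrite("pics/z3.png",cv2.resize(d,(510,510),interpolation=cv2.INTER_CUBIC))
S=cams.camera_model("side"); print(proj(S,[[*B,s["tcp_pos"][2]-.119],[*B,.06]]))
E
```

```text
0.25 20.98 [0.5348 0.1614 0.2497] [-0.2 -0.1 -0. ] 0.0144
0.24 21.38 [0.5348 0.1614 0.2397] [-0.4 -1.3 -0.1] 0.0144
0.23 21.77 [0.5347 0.1614 0.2296] [ 0.1 -0.3 -0.8] 0.0144
0.22 22.18 [0.5347 0.1614 0.2196] [-0.6 -0.9 -0.3] 0.0148
0.21 22.57 [0.5347 0.1614 0.2096] [-0.3 -2.   0.1] 0.0142
0.205 22.85 [0.5348 0.1614 0.2047] [ 0.2 -0.5  0.2] 0.0144
0.195 23.55 [0.5346 0.1614 0.1944] [ 0.2 -1.4  1.6] 0.0142
0.185 23.95 [0.5347 0.1614 0.1846] [-0.1 -1.5 -0.3] 0.0145
0.175 24.35 [0.5347 0.1614 0.1746] [-0.5 -0.4 -0.2] 0.0147
0.165 24.75 [0.5347 0.1614 0.1646] [-0.1 -1.1  0.4] 0.0145
0.156 25.12 [0.5347 0.1614 0.1556] [-1.4 -1.2 -0.4] 0.0149
[[291.49956929 221.79155673]
 [291.39664786 216.18959994]]
```

View pics/z3.png

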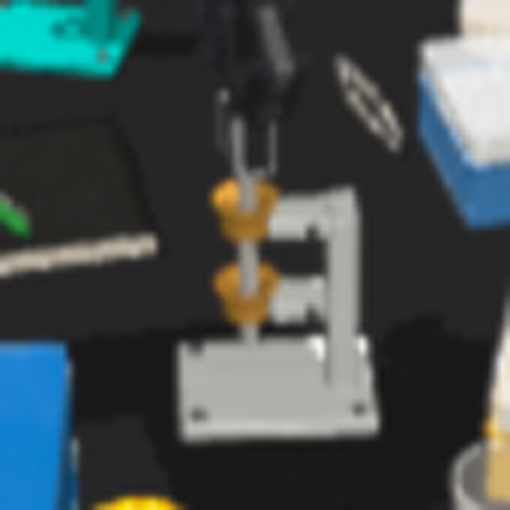

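The shaft runs through both bushings, and the tip is showing at about (291.3,222), matching z ≈ 0.036 m. The forces are small, so I'm handing the job in.

```bash
python3 -c "
from plant import robot
print(robot.finish_job())"
```

```text
the job is handed in; nothing more can be done
None
```

I handed in the job at about 26 s on the robot clock, with the gripper still holding the long shaft upright through both bushings; its tip shows about 2.4 cm below the lower one (about 2.6 cm above the base plate). The short shaft, timer, tape roll and beaker were never touched. The hand-in call gave no verdict, so I can't confirm how it was judged.

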